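# Load sanding drums into a numbered caddy

### The arm

A 6-joint arm with a two-finger parallel gripper is mounted at the origin on the work surface. World frame = base frame: x ahead of the robot, y to its left, z up, the work surface at z = 0. Lengths are in m, angles in rad, forces in N, time in s.
With the tool pointing down it reaches from about 0.375 to 0.9 m from the base axis. Payload 3.1 kg.
Tool frame: the origin (TCP) lies between the finger pads; the fingertips stand 14 mm ahead of it and the grasp point (between the pads) lies 5 mm behind it; z points along the fingers, y is the line along which they close (so a half turn about z gives the same grasp; the last joint's range is limited). The gripper opens to 85 mm and grips with 20 to 120 N. Pads are 22 mm wide; open, the fingers measure 114 mm over their backs; the gripper's body (76 mm by 85 mm) begins 54 mm behind the grasp point. The pads swing forward as they close: fully open they stand 13 mm farther back than shut.
Start: joints at [1.135, 0.527, 1.433, -0, 1.181, -0.178], TCP at [0.159, 0.604, 0.245] pointing down, gripper open.
Joint ranges: [-3.08, 3.08], [-0.75, 2.2], [0.22, 2.44], [-1.43, 4.57], [0, 2.65], [-2.85, 2.85]. Speed limits (rad/s): [2.79, 2.79, 3.14, 3.14, 3.14, 3.14].

### API

Orientations are given as [roll, pitch, yaw] about the fixed x, y, z axes, in that order (R = Rz(yaw) Ry(pitch) Rx(roll)).
In Python, from station import r gives the robot as it stands.
- The arm moves only by the tool step_arm, never from a script. Its argument "plan" is a list of rows, each an object of numbers: "dx", "dy", "dz": the shift along the world's x, y, z in cm; "wx", "wy", "wz": the turn, a rotation vector about the world's x, y, z in rad; "hand": the finger opening in cm, from 0 to 8.54. In form: [{"dx": .., "dy": .., "dz": .., "wx": .., "wy": .., "wz": .., "hand": ..}, ...]. A call has 1 to 8 rows; each row is the pose to reach, as a shift and turn from the pose commanded when the call began; what a row does not reach only later rows make up. A row lasts 1/8 s, in which the tool goes at most 62.5 mm and 10.7 degrees, less where a joint would pass 70% of its speed; a pose out of reach is approached as far as the arm can. A call with a gripper value outside its range is refused whole. The fingers move at their own pace and stop on an object; the grip force is fixed at half the most. Time passes only in rows, so rows that repeat a pose let the fingers close. It gives the time, the measured TCP pose, the force, the opening and the grip force at its end, in the units of the state.
- r.read_state(): the state, without advancing time (a new reading comes with each control period).
- r.get_image(name): name is "scene" or "top"; returns a dict with "image" (400x640x3 uint8, red, green, blue), "z_map" (400x640 float32, m along the optical axis (not along the pixel's ray), 0 where there is no reading), "mtx" (3x3 intrinsics, pixels), "R" (3x3) and "t" (3): a world point X has camera coordinates R X + t. Camera axes: x right, y down, z forward; pixel columns grow to the right and rows downward; lengths in m; the calibration is good to about 2 mm. A picture is of the moment at which its call begins.
- r.finish_job(): hands the job in; it is judged then, once.
The state is a dict: "time_s": time; "joint_positions": joint angles; "qvel": joint speeds; "tau": joint torques, N m; "eef_pos": TCP position; "eef_rot": TCP orientation; "ft_force": force on the tool from outside, world axes, zero at the start; "ft_torque": the same for the moment, N m; "finger_gap": finger opening in m; "grasp_force": force on a finger pad.
Only numpy, scipy, OpenCV 4.12 (cv2) and the standard library are available. Lean on these libraries where they do the work, as an engineer would, in place of code of your own. Each camera call takes 0.05 s, during which the arm holds its last target. There are 200 camera calls.

### The job

The three pockets of the wooden caddy are numbered by brass tacks: one, two and three tacks; the widest sanding drum already stands in number three. Of the two sanding drums standing on the bench, first stand the thinner one upright in the one-tack pocket and let go of it, then stand the thicker one upright in the two-tack pocket. Set them down without dropping them, and leave the drum in pocket three, the wooden offcut, the glue bottle and the tin where they are.

Things in the scene. Friction and masses are not known exactly. Their poses are not given: they have to be found in the camera images.
- thin_drum_mid (a point): a sanding drum: upright brown abrasive cylinder with a black rubber top and steel washer, 30 mm in diameter, 100 mm tall, about 80 g, loose on the bench; the point is its centre, half-way up (50 mm above its foot), z along its axis
- thick_drum_mid (a point): a sanding drum: upright brown abrasive cylinder with a black rubber top and steel washer, 44 mm in diameter, 100 mm tall, about 160 g, loose on the bench; the point is its centre, half-way up (50 mm above its foot), z along its axis
- pocket1 (a point): centre of the floor of the one-tack pocket, at one end of the caddy. The caddy is a fixed plywood box with three square pockets in a row, 74 mm by 74 mm inside and 83 mm from centre to centre; walls 9 mm thick, their tops 28 mm above the bench, pocket floors 6 mm above the bench (22 mm deep). The point's x points across the row towards the tack strip, y along the row from pocket two to pocket one, z up
- pocket2 (a point): centre of the floor of the two-tack pocket, the middle one of the caddy; axes and sizes as for pocket1. Along the far side of the caddy (+x of the point) runs a 26 mm wide black-painted strip with the round brass tack heads, 15 mm across, beside each pocket
- parked_drum_mid (a point): a sanding drum: upright brown abrasive cylinder with a black rubber top and steel washer, 58 mm in diameter, 100 mm tall, standing in the three-tack pocket at the other end of the caddy; its centre, half-way up. Leave alone
- offcut_mid (a point): upright wooden block, 40 by 40 by 100 mm; its centre, half-way up. Leave alone
- glue_mid (a point): white glue bottle with orange cap, 54 mm in diameter, 150 mm tall; its centre, half-way up. Leave alone
- tin_mid (a point): bare metal tin, 90 mm in diameter, 110 mm tall; its centre, half-way up. Leave alone

How it is judged:
On the way, in this order (a step that is already met when the one before it is completed fails the run):
1. the thin drum stands upright on the floor of the one-tack pocket, released (x of thin_drum_mid in the frame of pocket1 between -0.03 and 0.03 m and y of thin_drum_mid in the frame of pocket1 between -0.03 and 0.03 m and z of thin_drum_mid in the frame of pocket1 between 0.04 and 0.058 m and angle between thin_drum_mid's own z axis and vertical below 0.17 rad and contact force between thin_drum and the fingers below 0.2 N), for 0.2 s.
2. then the thick drum stands upright on the floor of the two-tack pocket, released (x of thick_drum_mid in the frame of pocket2 between -0.03 and 0.03 m and y of thick_drum_mid in the frame of pocket2 between -0.03 and 0.03 m and z of thick_drum_mid in the frame of pocket2 between 0.04 and 0.058 m and angle between thick_drum_mid's own z axis and vertical below 0.17 rad and contact force between thick_drum and the fingers below 0.2 N), for 0.2 s.
At the end, for the whole second after the job is handed in: the thin drum stands in the one-tack pocket and the thick drum in the two-tack pocket, each on the pocket's floor (centre 40 to 58 mm above it and within 30 mm of the pocket's middle along each side), within 10 degrees of upright, released and at rest (all of step 1 and all of step 2 and linear speed of each of thin_drum, thick_drum below 0.02 m/s); the robot touches nothing.
It fails at once if a bystander (the drum in pocket three, the offcut, the glue bottle or the tin) was shifted more than 30 mm or tipped (distance of any of parked_drum_mid, offcut_mid, glue_mid, tin_mid from where it was at the start of the episode above 0.03 m or angle between any of parked_drum_mid, offcut_mid, glue_mid, tin_mid's own z axis and vertical above 0.35 rad).
It fails at once if the thin drum was dropped into the caddy (falling free faster than 0.8 m/s) (linear speed of thin_drum above 0.8 m/s and contact force between thin_drum and the fingers below 0.1 N and horizontal distance between thin_drum_mid and pocket1 below 0.06 m).
It fails at once if the thick drum was dropped into the caddy (falling free faster than 0.8 m/s) (linear speed of thick_drum above 0.8 m/s and contact force between thick_drum and the fingers below 0.1 N and horizontal distance between thick_drum_mid and pocket2 below 0.06 m).
It also fails if it takes over 58 s, if anything falls off the work surface, if the arm or the gripper's body presses on something with over 40 N, if the wrist force passes 120 N, or if a joint passes its speed limit or range.

## Working session

There is one attempt and no reset: what is moved stays moved. The work goes in short steps, Python scripts to look and compute and a tool call to move; the robot and the scene stay as the last step left them, time stands still between calls to the robot, and variables do not carry over. Pictures are saved under pics/ and viewed, at most 10 in all, crops included, and the job is handed in when it is done.

Besides the shell and the picture viewer there is one more tool, called after "Request:" by a JSON object that holds its "fn" and its "kwargs". step_arm: Moves the arm, as the interface text tells. Its arguments: {"type":"object","properties":{"plan":{"type":"array","items":{"type":"object","properties":{"dx":{"type":"number"},"dy":{"type":"number"},"dz":{"type":"number"},"wx":{"type":"number"},"wy":{"type":"number"},"wz":{"type":"number"},"hand":{"type":"number"}}}}},"required":["plan"]}

```bash
mkdir -p pics; python3 - <<'E'
from station import r
import cv2,numpy as np,pickle
D={}
for n in("scene","top"):
    d=r.get_image(n);D[n]=d;cv2.imwrite(f"pics/{n}0.png",d["image"][:,:,::-1])
    print(n,d["mtx"].round(1).tolist(),d["R"].round(3).tolist(),d["t"].round(3).tolist())
pickle.dump(D,open("d0.pkl","wb"));s=r.read_state();print(s["eef_pos"],s["eef_rot"],s["time_s"])
E
```

```text
scene [[384.5, 0.0, 319.8], [0.0, 384.5, 200.7], [0.0, 0.0, 1.0]] [[-0.802, 0.597, 0.008], [0.482, 0.656, -0.581], [-0.352, -0.462, -0.814]] [0.396, -0.279, 1.132]
top [[444.1, 0.0, 320.9], [0.0, 444.1, 201.5], [0.0, 0.0, 1.0]] [[-0.025, -0.999, 0.022], [-0.982, 0.02, -0.189], [0.189, -0.027, -0.982]] [0.064, 0.584, 0.999]
[0.15844622 0.60394935 0.2444192 ] [-3.13967036e+00 -3.80768544e-04  2.88478033e+00] 0.1
```

View pics/top0.png

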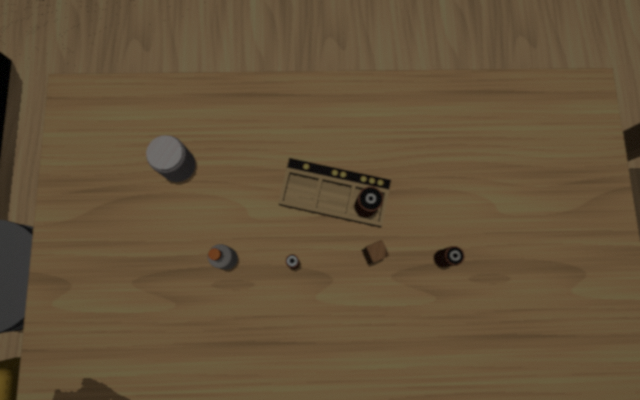

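View pics/scene0.png

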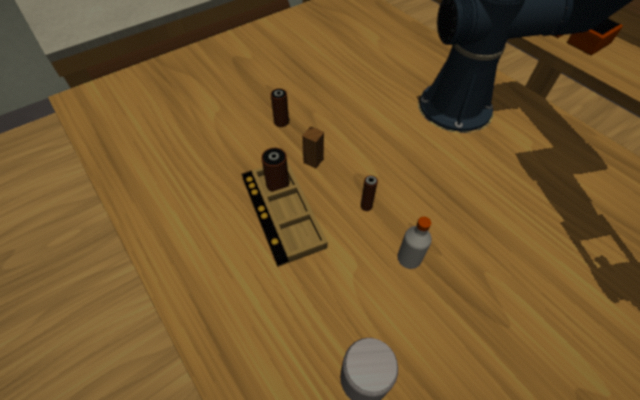

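The top view shows the one-tack pocket at about (302,190), the two-tack pocket at (333,197) and the parked drum at (370,200). The thin drum is at (292,262), the thick one at (453,256), the offcut at (376,252), the glue at (218,256) and the tin at (168,155).

```bash
cat > h.py <<'E'
import numpy as np,cv2
def cast(d,u,v,z):
    R,t=d["R"],d["t"];c=-R.T@t;w=R.T@np.linalg.inv(d["mtx"])@np.array([u,v,1.]);return c+w*(z-c[2])/w[2]
def world(d):
    v,u=np.mgrid[:400,:640];Z=d["z_map"];K=d["mtx"]
    P=np.stack([(u-K[0,2])/K[0,0]*Z,(v-K[1,2])/K[1,1]*Z,Z],-1)-d["t"];W=P@d["R"];W[Z==0]=np.nan;return W
def blobs(m,amin):
    n,l,s,c=cv2.connectedComponentsWithStats(m.astype(np.uint8));return [(l==i,s[i],c[i]) for i in range(1,n) if s[i][4]>=amin]
def tops(d,lo=.085,hi=.115,amin=12):
    W=world(d)
    for m,s,c in blobs((W[...,2]>lo)&(W[...,2]<hi),amin):
        p=W[m];q=p[:,:2].astype(np.float32);(cc,rad)=cv2.minEnclosingCircle(q)
        print(c.round(0),s[4],"mean",p.mean(0).round(3),"circ",np.round(cc,3),round(rad,3))
E
python3 - <<'E'
import pickle,numpy as np,cv2
from h import *
D=pickle.load(open("d0.pkl","rb"))
for n in D: print(n);tops(D[n])
for n in D:
    d=D[n];print(n)
    hsv=cv2.cvtColor(d["image"],cv2.COLOR_RGB2HSV)
    W=world(d);box=(W[...,0]>.45)&(W[...,0]<.8)&(abs(W[...,1])<.25)
    wall=box&(W[...,2]>.021)&(W[...,2]<.034);b=blobs(wall,80)
    for m,s,c in b: print("wall",c.round(),s[4],[np.round(x,3) for x in cv2.minAreaRect(W[m][:,:2].astype(np.float32))],np.median(W[m][:,2]))
    m=wall&(hsv[...,2]<45)
    for m,s,c in blobs(m,60):print("dark",c.round(),s[4],[np.round(x,3) for x in cv2.minAreaRect(W[m][:,:2].astype(np.float32))])
E
python3 - <<'E'
import cv2
a=cv2.imread("pics/top0.png")[150:290,200:480];cv2.imwrite("pics/c1.png",cv2.convertScaleAbs(cv2.resize(a,(800,400),interpolation=2),alpha=2))
E
```

```text
scene
[461.  88.] 582 mean [0.041 0.023 0.1  ] circ [0.003 0.002] 0.08
[278.  95.] 218 mean [ 0.451 -0.24   0.098] circ [ 0.449 -0.245] 0.024
[313. 136.] 289 mean [ 0.465 -0.069  0.098] circ [ 0.462 -0.072] 0.027
[274. 159.] 531 mean [ 0.583 -0.056  0.104] circ [ 0.58  -0.061] 0.03
[370. 182.] 166 mean [0.448 0.12  0.099] circ [0.443 0.118] 0.017
[416. 240.] 425 mean [0.471 0.284 0.101] circ [0.461 0.28 ] 0.027
[370. 367.] 2622 mean [0.7   0.408 0.108] circ [0.695 0.405] 0.045
top
[166. 154.] 1223 mean [0.692 0.403 0.108] circ [0.696 0.406] 0.045
[369. 199.] 537 mean [ 0.579 -0.058  0.106] circ [ 0.581 -0.059] 0.029
[376. 251.] 336 mean [ 0.462 -0.069  0.1  ] circ [ 0.462 -0.07 ] 0.027
[221. 256.] 310 mean [0.458 0.274 0.102] circ [0.461 0.281] 0.027
[453. 256.] 330 mean [ 0.448 -0.241  0.1  ] circ [ 0.449 -0.242] 0.023
[291. 261.] 147 mean [0.445 0.12  0.101] circ [0.445 0.12 ] 0.015
scene
wall [278. 214.] 2495 [array([0.615, 0.013]), array([0.261, 0.118]), np.float64(76.529)] 0.02847647482928746
dark [266. 222.] 788 [array([0.661, 0.004]), array([0.256, 0.025]), np.float64(76.681)]
dark [277. 185.] 67 [array([ 0.585, -0.043]), array([0.018, 0.054]), np.float64(75.109)]
top
wall [335. 186.] 2339 [array([0.616, 0.016]), array([0.259, 0.12 ]), np.float64(76.439)] 0.028395083141126393
dark [296. 164.] 124 [array([0.685, 0.107]), array([0.042, 0.022]), np.float64(76.497)]
dark [322. 170.] 233 [array([0.67 , 0.041]), array([0.089, 0.022]), np.float64(76.006)]
dark [353. 176.] 135 [array([ 0.653, -0.029]), array([0.048, 0.021]), np.float64(78.945)]
dark [378. 182.] 126 [array([ 0.638, -0.089]), array([0.062, 0.022]), np.float64(78.152)]
```

View pics/c1.png

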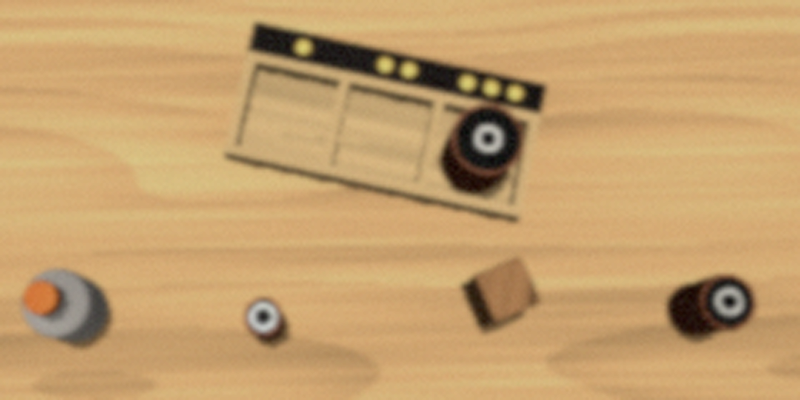

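The drums and the caddy agree in both views: thin (0.444, 0.119), thick (0.449, -0.243), pocket 2 about (0.603, 0.0175) and pocket 1 about (0.622, 0.098). I'll close the fingers along the pocket's x direction, which means turning the tool about -1.55 rad.

Request:
{"fn": "step_arm", "kwargs": {"plan": [{"dx": 3.5, "dy": -6, "dz": -0.5, "wz": -0.17, "hand": 8.5}, {"dx": 7, "dy": -12, "dz": -1, "wz": -0.34, "hand": 8.5}, {"dx": 10.5, "dy": -18, "dz": -1.5, "wz": -0.51, "hand": 8.5}, {"dx": 14, "dy": -24, "dz": -2, "wz": -0.68, "hand": 8.5}, {"dx": 17.5, "dy": -30, "dz": -2.5, "wz": -0.85, "hand": 8.5}, {"dx": 21, "dy": -36, "dz": -3, "wz": -1.02, "hand": 8.5}, {"dx": 24.5, "dy": -42, "dz": -3.5, "wz": -1.19, "hand": 8.5}, {"dx": 28.5, "dy": -48.5, "dz": -4, "wz": -1.36, "hand": 8.5}]}}

```text
validation failed for argument at $.pl...
```

Request:
{"fn": "step_arm", "kwargs": {"plan": [{"wz": -0.19, "hand": 8.5}, {"wz": -0.19, "hand": 8.5}, {"wz": -0.19, "hand": 8.5}]}}

```text
validation failed for argument at $.pl...
```

Request:
{"fn": "step_arm", "kwargs": {"plan": [{"dx": 3.5, "dy": -6.0, "dz": -0.5, "wx": 0.0, "wy": 0.0, "wz": -0.17, "hand": 8.5}, {"dx": 7.0, "dy": -12.0, "dz": -1.0, "wx": 0.0, "wy": 0.0, "wz": -0.34, "hand": 8.5}, {"dx": 10.5, "dy": -18.0, "dz": -1.5, "wx": 0.0, "wy": 0.0, "wz": -0.51, "hand": 8.5}, {"dx": 14.0, "dy": -24.0, "dz": -2.0, "wx": 0.0, "wy": 0.0, "wz": -0.68, "hand": 8.5}, {"dx": 17.5, "dy": -30.0, "dz": -2.5, "wx": 0.0, "wy": 0.0, "wz": -0.85, "hand": 8.5}, {"dx": 21.0, "dy": -36.0, "dz": -3.0, "wx": 0.0, "wy": 0.0, "wz": -1.02, "hand": 8.5}, {"dx": 24.5, "dy": -42.0, "dz": -3.5, "wx": 0.0, "wy": 0.0, "wz": -1.19, "hand": 8.5}, {"dx": 28.5, "dy": -48.5, "dz": -4.0, "wx": 0.0, "wy": 0.0, "wz": -1.36, "hand": 8.5}]}}

```text
time_s: 1.1
eef_pos: [0.4114, 0.1723, 0.2095]
eef_rot: [3.142, -0.0, 1.519]
ft_force: [0.2, 1.2, -0.0]
finger_gap: 0.0851
grasp_force: 0.0
```

Request:
{"fn": "step_arm", "kwargs": {"plan": [{"dx": 0.0, "dy": 0.0, "dz": 0.0, "wx": 0.0, "wy": 0.0, "wz": -0.17, "hand": 8.5}, {"dx": 0.0, "dy": 0.0, "dz": 0.0, "wx": 0.0, "wy": 0.0, "wz": -0.19, "hand": 8.5}, {"dx": 0.0, "dy": 0.0, "dz": 0.0, "wx": 0.0, "wy": 0.0, "wz": -0.19, "hand": 8.5}, {"dx": 0.0, "dy": 0.0, "dz": 0.0, "wx": 0.0, "wy": 0.0, "wz": -0.19, "hand": 8.5}]}}

```text
time_s: 1.6
eef_pos: [0.4102, 0.175, 0.2097]
eef_rot: [-3.141, 0.0, 1.338]
ft_force: [0.3, 0.5, -0.9]
finger_gap: 0.0851
grasp_force: 0.0
```

Request:
{"fn": "step_arm", "kwargs": {"plan": [{"dx": 3.4, "dy": -5.6, "dz": -1.0, "wx": 0.0, "wy": 0.0, "wz": 0.0, "hand": 8.5}, {"dx": 3.4, "dy": -5.6, "dz": -3.0, "wx": 0.0, "wy": 0.0, "wz": 0.0, "hand": 8.5}, {"dx": 3.4, "dy": -5.6, "dz": -6.5, "wx": 0.0, "wy": 0.0, "wz": 0.0, "hand": 8.5}, {"dx": 3.4, "dy": -5.6, "dz": -10.0, "wx": 0.0, "wy": 0.0, "wz": 0.0, "hand": 8.5}, {"dx": 3.4, "dy": -5.6, "dz": -13.0, "wx": 0.0, "wy": 0.0, "wz": 0.0, "hand": 8.5}, {"dx": 3.4, "dy": -5.6, "dz": -14.2, "wx": 0.0, "wy": 0.0, "wz": 0.0, "hand": 8.5}, {"dx": 3.4, "dy": -5.6, "dz": -14.2, "wx": 0.0, "wy": 0.0, "wz": 0.0, "hand": 8.5}]}}

```text
time_s: 2.48
eef_pos: [0.4444, 0.1186, 0.0673]
eef_rot: [-3.14, 0.0, 1.336]
ft_force: [-0.0, 0.3, -0.3]
finger_gap: 0.0852
grasp_force: 0.0
```

```bash
python3 - <<'E'
from station import r
import cv2
d=r.get_image("scene");cv2.imwrite("pics/s1.png",cv2.resize(d["image"][100:300,220:520,::-1],None,fx=2.6,fy=2.6))
E
```

```text
(no output)
```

View pics/s1.png

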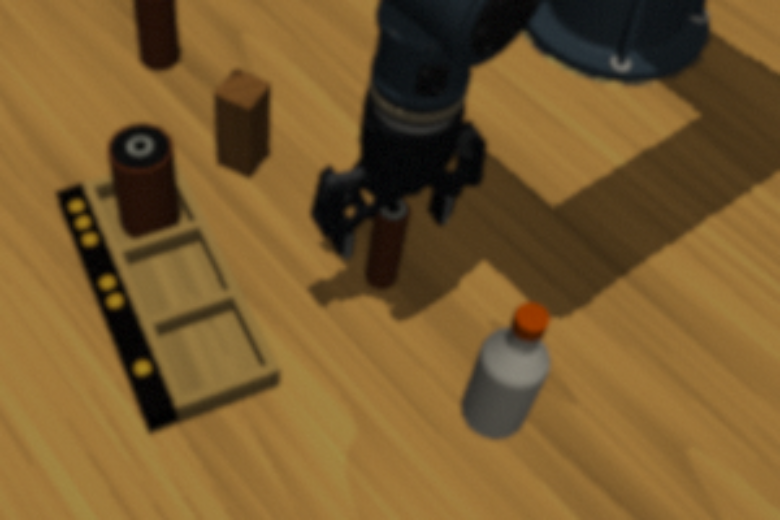

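The open fingers straddle the thin drum, which stands upright at about (390,245) in the crop, so I'll close.

Request:
{"fn": "step_arm", "kwargs": {"plan": [{"dx": 0.0, "dy": 0.0, "dz": 0.0, "wx": 0.0, "wy": 0.0, "wz": 0.0, "hand": 2.0}, {"dx": 0.0, "dy": 0.0, "dz": 0.0, "wx": 0.0, "wy": 0.0, "wz": 0.0, "hand": 2.0}, {"dx": 0.0, "dy": 0.0, "dz": 0.0, "wx": 0.0, "wy": 0.0, "wz": 0.0, "hand": 2.0}, {"dx": 0.0, "dy": 0.0, "dz": 0.0, "wx": 0.0, "wy": 0.0, "wz": 0.0, "hand": 2.0}, {"dx": 0.0, "dy": 0.0, "dz": 0.0, "wx": 0.0, "wy": 0.0, "wz": 0.0, "hand": 2.0}, {"dx": 0.0, "dy": 0.0, "dz": 0.0, "wx": 0.0, "wy": 0.0, "wz": 0.0, "hand": 2.0}]}}

```text
time_s: 3.28
eef_pos: [0.4452, 0.1181, 0.0684]
eef_rot: [3.14, -0.0, 1.335]
ft_force: [-0.1, 0.0, 5.1]
finger_gap: 0.029
grasp_force: 58.7
```

Request:
{"fn": "step_arm", "kwargs": {"plan": [{"dx": 0.0, "dy": 0.0, "dz": 1.5, "wx": 0.0, "wy": 0.0, "wz": 0.0, "hand": 2.0}, {"dx": 0.0, "dy": 0.0, "dz": 4.0, "wx": 0.0, "wy": 0.0, "wz": 0.0, "hand": 2.0}, {"dx": 1.5, "dy": -0.2, "dz": 6.0, "wx": 0.0, "wy": 0.0, "wz": 0.0, "hand": 2.0}, {"dx": 5.0, "dy": -0.6, "dz": 6.5, "wx": 0.0, "wy": 0.0, "wz": 0.0, "hand": 2.0}, {"dx": 9.0, "dy": -1.0, "dz": 6.5, "wx": 0.0, "wy": 0.0, "wz": 0.0, "hand": 2.0}, {"dx": 13.0, "dy": -1.5, "dz": 6.5, "wx": 0.0, "wy": 0.0, "wz": 0.0, "hand": 2.0}, {"dx": 16.5, "dy": -2.0, "dz": 6.5, "wx": 0.0, "wy": 0.0, "wz": 0.0, "hand": 2.0}, {"dx": 17.7, "dy": -2.0, "dz": 6.5, "wx": 0.0, "wy": 0.0, "wz": 0.0, "hand": 2.0}]}}

```text
time_s: 4.28
eef_pos: [0.6235, 0.0976, 0.1326]
eef_rot: [3.14, -0.0, 1.334]
ft_force: [-0.3, 1.1, -1.2]
finger_gap: 0.0289
grasp_force: 59.3
```

```bash
python3 - <<'E'
from station import r
import cv2
s=r.read_state();print(s["eef_pos"],s["eef_rot"],s["finger_gap"],s["grasp_force"])
d=r.get_image("scene");cv2.imwrite("pics/s2.png",cv2.resize(d["image"][100:300,220:520,::-1],None,fx=2.6,fy=2.6))
E
```

```text
[0.6235209  0.09756339 0.13262043] [ 3.14013093e+00 -2.85629885e-04  1.33388310e+00] 0.028854590629192406 59.25246298313141
```

View pics/s2.png

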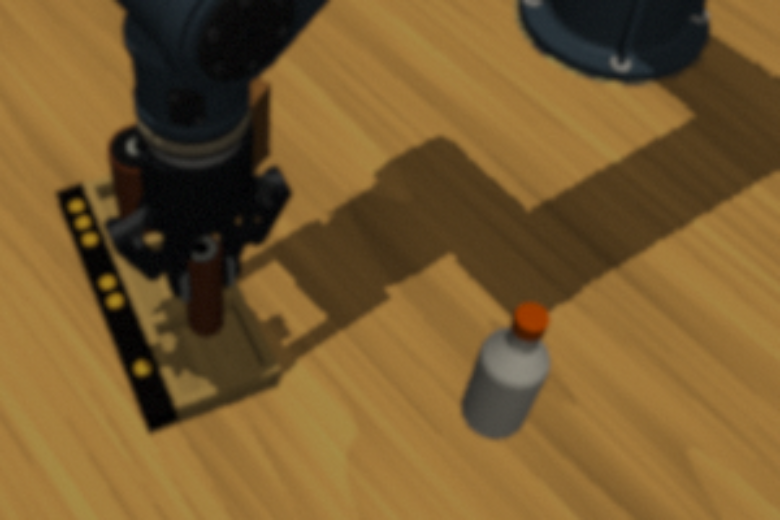

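The drum hangs upright over pocket one (crop about (205,330)), clear of the walls, so I'll lower it gently.

Request:
{"fn": "step_arm", "kwargs": {"plan": [{"dx": 0.0, "dy": 0.0, "dz": -1.5, "wx": 0.0, "wy": 0.0, "wz": 0.0, "hand": 2.0}, {"dx": 0.0, "dy": 0.0, "dz": -3.0, "wx": 0.0, "wy": 0.0, "wz": 0.0, "hand": 2.0}, {"dx": 0.0, "dy": 0.0, "dz": -4.5, "wx": 0.0, "wy": 0.0, "wz": 0.0, "hand": 2.0}, {"dx": 0.0, "dy": 0.0, "dz": -5.3, "wx": 0.0, "wy": 0.0, "wz": 0.0, "hand": 2.0}, {"dx": 0.0, "dy": 0.0, "dz": -5.6, "wx": 0.0, "wy": 0.0, "wz": 0.0, "hand": 2.0}, {"dx": 0.0, "dy": 0.0, "dz": -5.8, "wx": 0.0, "wy": 0.0, "wz": 0.0, "hand": 2.0}, {"dx": 0.0, "dy": 0.0, "dz": -5.8, "wx": 0.0, "wy": 0.0, "wz": 0.0, "hand": 2.0}]}}

```text
time_s: 5.2
eef_pos: [0.6221, 0.0981, 0.075]
eef_rot: [3.141, -0.0, 1.335]
ft_force: [1.2, -0.4, -0.7]
finger_gap: 0.0286
grasp_force: 59.3
```

Request:
{"fn": "step_arm", "kwargs": {"plan": [{"dx": 0.0, "dy": 0.0, "dz": -0.1, "wx": 0.0, "wy": 0.0, "wz": 0.0, "hand": 2.0}, {"dx": 0.0, "dy": 0.0, "dz": -0.2, "wx": 0.0, "wy": 0.0, "wz": 0.0, "hand": 2.0}, {"dx": 0.0, "dy": 0.0, "dz": -0.2, "wx": 0.0, "wy": 0.0, "wz": 0.0, "hand": 2.0}]}}

```text
time_s: 5.58
eef_pos: [0.6222, 0.0982, 0.0744]
eef_rot: [3.14, -0.0, 1.335]
ft_force: [-1.1, -0.5, 7.3]
finger_gap: 0.0286
grasp_force: 60.3
```

Contact with the floor, so I'll open slowly at first (fingers perpendicular to the row) and then rise.

Request:
{"fn": "step_arm", "kwargs": {"plan": [{"dx": 0.0, "dy": 0.0, "dz": 0.0, "wx": 0.0, "wy": 0.0, "wz": 0.0, "hand": 3.5}, {"dx": 0.0, "dy": 0.0, "dz": 0.0, "wx": 0.0, "wy": 0.0, "wz": 0.0, "hand": 5.0}, {"dx": 0.0, "dy": 0.0, "dz": 0.0, "wx": 0.0, "wy": 0.0, "wz": 0.0, "hand": 8.5}, {"dx": 0.0, "dy": 0.0, "dz": 0.0, "wx": 0.0, "wy": 0.0, "wz": 0.0, "hand": 8.5}, {"dx": 0.0, "dy": 0.0, "dz": 0.0, "wx": 0.0, "wy": 0.0, "wz": 0.0, "hand": 8.5}, {"dx": 0.0, "dy": 0.0, "dz": 2.0, "wx": 0.0, "wy": 0.0, "wz": 0.0, "hand": 8.5}, {"dx": 0.0, "dy": 0.0, "dz": 6.0, "wx": 0.0, "wy": 0.0, "wz": 0.0, "hand": 8.5}, {"dx": 0.0, "dy": 0.0, "dz": 11.0, "wx": 0.0, "wy": 0.0, "wz": 0.0, "hand": 8.5}]}}

```text
time_s: 6.58
eef_pos: [0.6213, 0.0981, 0.1842]
eef_rot: [-3.14, 0.0, 1.335]
ft_force: [0.8, 0.8, -0.3]
finger_gap: 0.0849
grasp_force: 0.0
```

Request:
{"fn": "step_arm", "kwargs": {"plan": [{"dx": -2.0, "dy": -4.0, "dz": 1.0, "wx": 0.0, "wy": 0.0, "wz": 0.0, "hand": 8.5}, {"dx": -4.5, "dy": -9.0, "dz": 1.0, "wx": 0.0, "wy": 0.0, "wz": 0.0, "hand": 8.5}, {"dx": -7.0, "dy": -14.0, "dz": 1.0, "wx": 0.0, "wy": 0.0, "wz": 0.0, "hand": 8.5}, {"dx": -9.5, "dy": -19.0, "dz": 1.0, "wx": 0.0, "wy": 0.0, "wz": 0.0, "hand": 8.5}, {"dx": -12.0, "dy": -24.0, "dz": 1.0, "wx": 0.0, "wy": 0.0, "wz": 0.0, "hand": 8.5}, {"dx": -14.5, "dy": -29.0, "dz": 1.0, "wx": 0.0, "wy": 0.0, "wz": 0.0, "hand": 8.5}, {"dx": -17.2, "dy": -34.1, "dz": 1.0, "wx": 0.0, "wy": 0.0, "wz": 0.0, "hand": 8.5}, {"dx": -17.2, "dy": -34.1, "dz": 1.0, "wx": 0.0, "wy": 0.0, "wz": 0.0, "hand": 8.5}]}}

```text
time_s: 7.58
eef_pos: [0.4489, -0.2469, 0.1942]
eef_rot: [3.139, 0.002, 1.328]
ft_force: [-0.0, 0.2, -0.2]
finger_gap: 0.0852
grasp_force: 0.0
```

```bash
python3 - <<'E'
from station import r
import cv2
from h import *
s=r.read_state();print(s["eef_pos"],s["eef_rot"])
d=r.get_image("scene");tops(d)
cv2.imwrite("pics/s3.png",cv2.resize(d["image"][60:280,190:490,::-1],None,fx=2.6,fy=2.6))
E
```

```text
[ 0.4488542  -0.24686486  0.19417069] [3.13889974e+00 2.08005108e-03 1.32845078e+00]
[456.  88.] 475 mean [0.054 0.014 0.099] circ [0.036 0.004] 0.064
[278.  95.] 215 mean [ 0.451 -0.24   0.098] circ [ 0.449 -0.245] 0.023
[313. 136.] 289 mean [ 0.465 -0.069  0.098] circ [ 0.462 -0.072] 0.027
[274. 159.] 532 mean [ 0.583 -0.056  0.104] circ [ 0.581 -0.062] 0.03
[299. 215.] 210 mean [0.624 0.102 0.103] circ [0.622 0.098] 0.015
[416. 240.] 420 mean [0.471 0.284 0.101] circ [0.461 0.279] 0.026
[370. 367.] 2618 mean [0.7   0.408 0.108] circ [0.696 0.405] 0.045
```

View pics/s3.png

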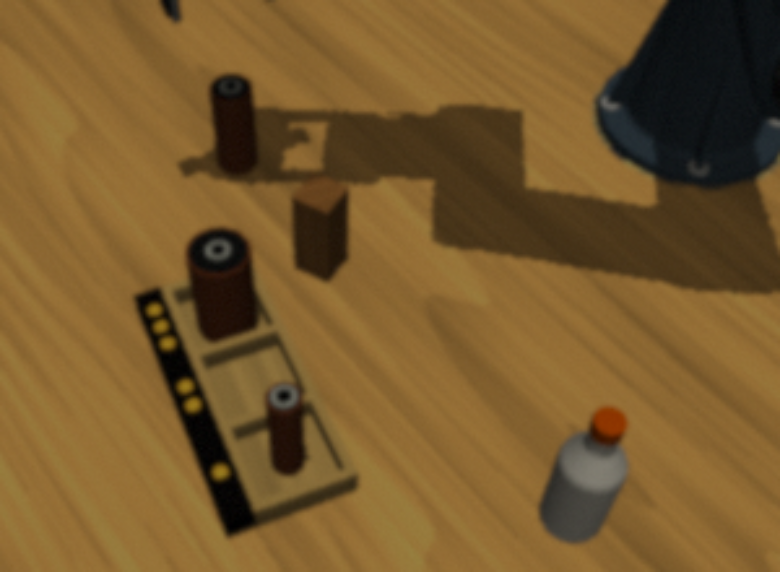

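The thin drum stands upright at the centre of pocket one (crop (286,430), top at 0.622, 0.098). The thick drum is upright below the hand at (235,125), so I'll descend.

Request:
{"fn": "step_arm", "kwargs": {"plan": [{"dx": 0.0, "dy": 0.0, "dz": -2.0, "wx": 0.0, "wy": 0.0, "wz": 0.0, "hand": 8.5}, {"dx": 0.0, "dy": 0.0, "dz": -5.0, "wx": 0.0, "wy": 0.0, "wz": 0.0, "hand": 8.5}, {"dx": 0.0, "dy": 0.0, "dz": -8.5, "wx": 0.0, "wy": 0.0, "wz": 0.0, "hand": 8.5}, {"dx": 0.0, "dy": 0.0, "dz": -11.5, "wx": 0.0, "wy": 0.0, "wz": 0.0, "hand": 8.5}, {"dx": 0.0, "dy": 0.0, "dz": -12.8, "wx": 0.0, "wy": 0.0, "wz": 0.0, "hand": 8.5}, {"dx": 0.0, "dy": 0.0, "dz": -12.8, "wx": 0.0, "wy": 0.0, "wz": 0.0, "hand": 8.5}]}}

```text
time_s: 8.38
eef_pos: [0.45, -0.2419, 0.0645]
eef_rot: [-3.141, -0.001, 1.336]
ft_force: [-0.2, 0.3, -0.1]
finger_gap: 0.0848
grasp_force: 0.0
```

Request:
{"fn": "step_arm", "kwargs": {"plan": [{"dx": 0.0, "dy": 0.0, "dz": 0.0, "wx": 0.0, "wy": 0.0, "wz": 0.0, "hand": 3.4}, {"dx": 0.0, "dy": 0.0, "dz": 0.0, "wx": 0.0, "wy": 0.0, "wz": 0.0, "hand": 3.4}, {"dx": 0.0, "dy": 0.0, "dz": 0.0, "wx": 0.0, "wy": 0.0, "wz": 0.0, "hand": 3.4}, {"dx": 0.0, "dy": 0.0, "dz": 0.0, "wx": 0.0, "wy": 0.0, "wz": 0.0, "hand": 3.4}, {"dx": 0.0, "dy": 0.0, "dz": 0.0, "wx": 0.0, "wy": 0.0, "wz": 0.0, "hand": 3.4}]}}

```text
time_s: 9.0
eef_pos: [0.4502, -0.2432, 0.0658]
eef_rot: [3.14, 0.001, 1.335]
ft_force: [-0.6, 1.0, 5.5]
finger_gap: 0.0429
grasp_force: 60.0
```

Request:
{"fn": "step_arm", "kwargs": {"plan": [{"dx": 0.0, "dy": 0.0, "dz": 1.5, "wx": 0.0, "wy": 0.0, "wz": 0.0, "hand": 3.4}, {"dx": 0.0, "dy": 0.0, "dz": 5.0, "wx": 0.0, "wy": 0.0, "wz": 0.0, "hand": 3.4}, {"dx": 0.0, "dy": 0.0, "dz": 9.5, "wx": 0.0, "wy": 0.0, "wz": 0.0, "hand": 3.4}, {"dx": 0.0, "dy": 0.0, "dz": 13.0, "wx": 0.0, "wy": 0.0, "wz": 0.0, "hand": 3.4}, {"dx": 1.5, "dy": 2.5, "dz": 14.0, "wx": 0.0, "wy": 0.0, "wz": 0.0, "hand": 3.4}, {"dx": 4.0, "dy": 6.9, "dz": 14.0, "wx": 0.0, "wy": 0.0, "wz": 0.0, "hand": 3.4}, {"dx": 6.5, "dy": 11.1, "dz": 14.0, "wx": 0.0, "wy": 0.0, "wz": 0.0, "hand": 3.4}, {"dx": 9.0, "dy": 15.4, "dz": 14.0, "wx": 0.0, "wy": 0.0, "wz": 0.0, "hand": 3.4}]}}

```text
time_s: 10.0
eef_pos: [0.5401, -0.0876, 0.2056]
eef_rot: [3.141, 0.0, 1.334]
ft_force: [-0.2, -0.9, -1.9]
finger_gap: 0.0429
grasp_force: 61.0
```

Request:
{"fn": "step_arm", "kwargs": {"plan": [{"dx": 2.5, "dy": 4.3, "dz": 0.0, "wx": 0.0, "wy": 0.0, "wz": 0.0, "hand": 3.4}, {"dx": 4.7, "dy": 8.0, "dz": 0.0, "wx": 0.0, "wy": 0.0, "wz": 0.0, "hand": 3.4}, {"dx": 6.3, "dy": 10.7, "dz": 0.0, "wx": 0.0, "wy": 0.0, "wz": 0.0, "hand": 3.4}, {"dx": 6.3, "dy": 10.7, "dz": 0.0, "wx": 0.0, "wy": 0.0, "wz": 0.0, "hand": 3.4}, {"dx": 6.3, "dy": 10.7, "dz": 0.0, "wx": 0.0, "wy": 0.0, "wz": 0.0, "hand": 3.4}]}}

```text
time_s: 10.62
eef_pos: [0.602, 0.0178, 0.2048]
eef_rot: [-3.141, 0.001, 1.335]
ft_force: [0.6, -0.6, -1.1]
finger_gap: 0.043
grasp_force: 61.1
```

```bash
python3 - <<'E'
from station import r
import cv2
s=r.read_state();print(s["eef_pos"],s["eef_rot"],s["grasp_force"])
d=r.get_image("scene");cv2.imwrite("pics/s4.png",cv2.resize(d["image"][60:280,190:490,::-1],None,fx=2.6,fy=2.6))
E
```

```text
[0.60198536 0.01782458 0.20484588] [-3.14074762e+00  6.10243536e-04  1.33502625e+00] 61.08070135116577
```

View pics/s4.png

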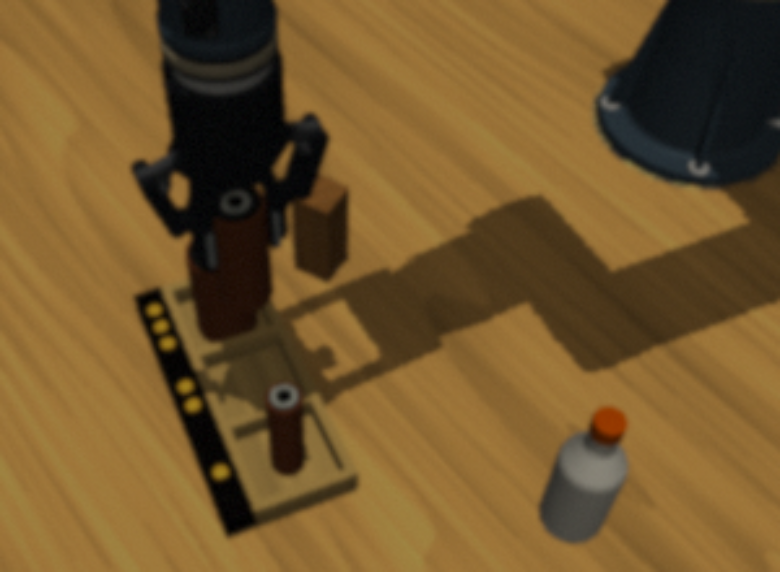

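The thick drum is held upright above pocket two (crop about (243,250)) and the thin drum is undisturbed, so I'll lower it.

Request:
{"fn": "step_arm", "kwargs": {"plan": [{"dx": 0.1, "dy": 0.0, "dz": -1.5, "wx": 0.0, "wy": 0.0, "wz": 0.0, "hand": 3.4}, {"dx": 0.1, "dy": 0.0, "dz": -4.0, "wx": 0.0, "wy": 0.0, "wz": 0.0, "hand": 3.4}, {"dx": 0.1, "dy": 0.0, "dz": -7.0, "wx": 0.0, "wy": 0.0, "wz": 0.0, "hand": 3.4}, {"dx": 0.1, "dy": 0.0, "dz": -9.5, "wx": 0.0, "wy": 0.0, "wz": 0.0, "hand": 3.4}, {"dx": 0.1, "dy": 0.0, "dz": -11.5, "wx": 0.0, "wy": 0.0, "wz": 0.0, "hand": 3.4}, {"dx": 0.1, "dy": 0.0, "dz": -12.7, "wx": 0.0, "wy": 0.0, "wz": 0.0, "hand": 3.4}, {"dx": 0.1, "dy": 0.0, "dz": -13.1, "wx": 0.0, "wy": 0.0, "wz": 0.0, "hand": 3.4}, {"dx": 0.1, "dy": 0.0, "dz": -13.2, "wx": 0.0, "wy": 0.0, "wz": 0.0, "hand": 3.4}]}}

```text
time_s: 11.68
eef_pos: [0.6039, 0.0179, 0.0728]
eef_rot: [3.141, -0.0, 1.335]
ft_force: [-0.1, -0.2, -0.9]
finger_gap: 0.0426
grasp_force: 61.1
```

Request:
{"fn": "step_arm", "kwargs": {"plan": [{"dx": 0.0, "dy": 0.0, "dz": -0.1, "wx": 0.0, "wy": 0.0, "wz": 0.0, "hand": 3.4}, {"dx": 0.0, "dy": 0.0, "dz": -0.1, "wx": 0.0, "wy": 0.0, "wz": 0.0, "hand": 3.4}]}}

```text
time_s: 11.92
eef_pos: [0.6041, 0.0182, 0.0723]
eef_rot: [3.14, -0.0, 1.335]
ft_force: [-0.2, 0.5, -1.9]
finger_gap: 0.0428
grasp_force: 61.1
```

Request:
{"fn": "step_arm", "kwargs": {"plan": [{"dx": 0.0, "dy": 0.0, "dz": -0.1, "wx": 0.0, "wy": 0.0, "wz": 0.0, "hand": 3.4}, {"dx": 0.0, "dy": 0.0, "dz": -0.1, "wx": 0.0, "wy": 0.0, "wz": 0.0, "hand": 3.4}]}}

```text
time_s: 12.18
eef_pos: [0.6042, 0.0182, 0.0719]
eef_rot: [3.14, -0.0, 1.335]
ft_force: [-1.1, 0.1, 5.7]
finger_gap: 0.0427
grasp_force: 61.6
```

It's on the floor. I'll release and rise.

Request:
{"fn": "step_arm", "kwargs": {"plan": [{"dx": 0.0, "dy": 0.0, "dz": 0.0, "wx": 0.0, "wy": 0.0, "wz": 0.0, "hand": 5.0}, {"dx": 0.0, "dy": 0.0, "dz": 0.0, "wx": 0.0, "wy": 0.0, "wz": 0.0, "hand": 6.5}, {"dx": 0.0, "dy": 0.0, "dz": 0.0, "wx": 0.0, "wy": 0.0, "wz": 0.0, "hand": 8.5}, {"dx": 0.0, "dy": 0.0, "dz": 0.0, "wx": 0.0, "wy": 0.0, "wz": 0.0, "hand": 8.5}, {"dx": 0.0, "dy": 0.0, "dz": 2.0, "wx": 0.0, "wy": 0.0, "wz": 0.0, "hand": 8.5}, {"dx": 0.0, "dy": 0.0, "dz": 6.0, "wx": 0.0, "wy": 0.0, "wz": 0.0, "hand": 8.5}, {"dx": 0.0, "dy": 0.0, "dz": 11.0, "wx": 0.0, "wy": 0.0, "wz": 0.0, "hand": 8.5}, {"dx": 0.0, "dy": 0.0, "dz": 15.0, "wx": 0.0, "wy": 0.0, "wz": 0.0, "hand": 8.5}]}}

```text
time_s: 13.18
eef_pos: [0.604, 0.0181, 0.2225]
eef_rot: [3.14, -0.0, 1.335]
ft_force: [-0.0, -0.1, 0.1]
finger_gap: 0.085
grasp_force: 0.0
```

Request:
{"fn": "step_arm", "kwargs": {"plan": [{"dx": -3.0, "dy": 0.0, "dz": 3.0, "wx": 0.0, "wy": 0.0, "wz": 0.0, "hand": 8.5}, {"dx": -6.0, "dy": 0.0, "dz": 6.0, "wx": 0.0, "wy": 0.0, "wz": 0.0, "hand": 8.5}, {"dx": -9.0, "dy": 0.0, "dz": 9.0, "wx": 0.0, "wy": 0.0, "wz": 0.0, "hand": 8.5}, {"dx": -9.0, "dy": 0.0, "dz": 9.0, "wx": 0.0, "wy": 0.0, "wz": 0.0, "hand": 8.5}, {"dx": -9.0, "dy": 0.0, "dz": 9.0, "wx": 0.0, "wy": 0.0, "wz": 0.0, "hand": 8.5}]}}

```text
time_s: 13.8
eef_pos: [0.5141, 0.0181, 0.3103]
eef_rot: [3.141, -0.0, 1.335]
ft_force: [-0.6, 0.0, -0.0]
finger_gap: 0.0848
grasp_force: 0.0
```

```bash
python3 - <<'E'
from station import r
import cv2
from h import *
d=r.get_image("scene");tops(d)
cv2.imwrite("pics/s5.png",cv2.resize(d["image"][60:280,190:490,::-1],None,fx=2.6,fy=2.6))
E
```

```text
[462.  88.] 596 mean [0.04  0.024 0.1  ] circ [0.003 0.003] 0.079
[313. 135.] 286 mean [ 0.465 -0.069  0.098] circ [ 0.462 -0.071] 0.027
[274. 159.] 532 mean [ 0.583 -0.056  0.104] circ [ 0.578 -0.06 ] 0.031
[285. 185.] 364 mean [0.605 0.021 0.104] circ [0.602 0.017] 0.023
[299. 215.] 207 mean [0.624 0.101 0.104] circ [0.621 0.099] 0.016
[416. 240.] 422 mean [0.471 0.284 0.101] circ [0.461 0.279] 0.026
[370. 367.] 2616 mean [0.7   0.408 0.109] circ [0.696 0.405] 0.045
```

View pics/s5.png

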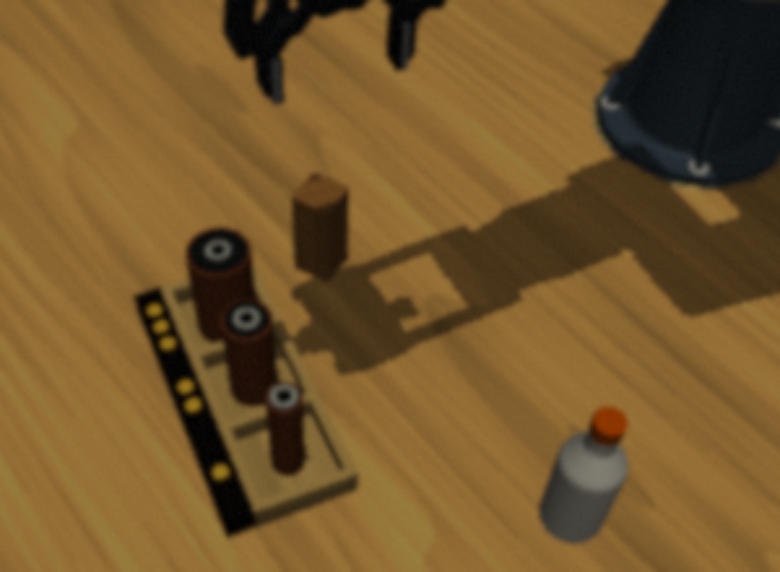

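All three drums stand upright in their pockets (crop (222,285), (248,355), (286,430)), and the bystanders haven't moved.

```bash
python3 -c "
from station import r
print(r.finish_job())"
```

```text
the job is handed in; nothing more can be done
None
```

I stood the thin drum upright in the one-tack pocket, then the thick drum in the two-tack pocket, left the bystanders where they were, and handed the job in at about 14 s; the hand-in returned no verdict.

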